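# Shut down the glue station and tidy the packing bench

### The job

Close down the packing bench: first clear the wooden offcuts off the rest mark (the square with a cross) into the round tub, then slide the glue pot along the plate from the heating mark to the centre of the rest mark without lifting or tipping it. Also sort the stray hardware on the table, the strap buckles into the deep bin and the L-shaped edge guards into the low tray, and leave the roll of tape and the bottle where they are.

Things in the scene. Friction and masses are not known exactly. Their poses are not given: they have to be found in the camera images.
- pot: covered aluminium glue pot, round, 96 mm across (its flat lid 100 mm) and 76 mm tall with the lid (90 to the top of its lid knob), about 0.65 kg. Origin: centre of its underside, z up. A black stick handle sticks out along the pot's own -x, from 48 to 105 mm from the axis, 16 mm wide, 48 to 62 mm above the pot's underside; it can be pinched from above. The pot stands on the station's plate
- station: fixed heating station: a flat smooth steel plate, top 12 mm above the table, 370 mm along its own y and from -85 to +100 mm along its x; a grey control box 45 mm tall stands on its far (+x) side, beyond the plate. Origin: on the table under the plate. Two flat marks are painted on the plate, 190 mm apart along its y; which is on which side varies
- heat_mark: the heating mark: dark round disc 120 mm across with two thin rings inside, flat on the plate; the pot starts here. Origin: its centre, on the plate's top
- rest_mark: the rest mark: square outline of 136 mm with a cross in it, flat on the plate. Origin: its centre, on the plate's top
- tub: round grey tub for scrap, 150 mm across the rim, narrower below, 85 mm tall, fixed. Origin: centre of its underside, on the table
- tub_in (a point): centre of the tub's inner floor
- deep_bin: deep square blue bin for buckles, 130 x 130 mm, 85 mm tall, walls 5 mm, fixed. Origin: centre of its underside
- deep_bin_in (a point): centre of the deep bin's inner floor
- low_tray: low oblong blue tray for edge guards, 130 mm along its x, 160 mm along its y, 45 mm tall, walls 5 mm, fixed. Origin: centre of its underside
- low_tray_in (a point): centre of the low tray's inner floor
- tape: bystander: big roll of tape lying flat, 104 mm across, 48 mm tall. Origin: centre of its underside
- bottle: bystander: white bottle, 64 mm across, 150 mm tall, near the robot. Origin: centre of its underside
- offcut0: plain wooden offcut, block 26 (x) x 46 (y) x 24 mm (z), 30 g, lying on the rest mark; two or three are present. Origin: centre of its underside
- offcut1: plain wooden offcut, block 26 (x) x 46 (y) x 24 mm (z), 30 g, lying on the rest mark; two or three are present. Origin: centre of its underside
- offcut2: plain wooden offcut, block 26 (x) x 46 (y) x 24 mm (z), 30 g, lying on the rest mark; two or three are present. Origin: centre of its underside
- buckle0: black plastic strap buckle: flat rectangular frame with a middle bar, 40 (x) x 56 (y) x 14 mm (z), 25 g, lying on the table in front of the station. Origin: centre of its underside. Four or five buckles and guards in all are present
- buckle1: black plastic strap buckle: flat rectangular frame with a middle bar, 40 (x) x 56 (y) x 14 mm (z), 25 g, lying on the table in front of the station. Origin: centre of its underside. Four or five buckles and guards in all are present
- buckle2: black plastic strap buckle: flat rectangular frame with a middle bar, 40 (x) x 56 (y) x 14 mm (z), 25 g, lying on the table in front of the station. Origin: centre of its underside. Four or five buckles and guards in all are present
- guard0: black plastic edge guard: L-shaped angle, 44 mm long along its y, 30 g, on the table in front of the station. Its flat leg is 40 mm (x) by 8 mm thick; its upright leg, 8 mm thick and 40 mm tall over all, rises at the -x edge (centred at x = -16 mm). Origin: centre of the underside of the flat leg
- guard1: black plastic edge guard: L-shaped angle, 44 mm long along its y, 30 g, on the table in front of the station. Its flat leg is 40 mm (x) by 8 mm thick; its upright leg, 8 mm thick and 40 mm tall over all, rises at the -x edge (centred at x = -16 mm). Origin: centre of the underside of the flat leg
- guard2: black plastic edge guard: L-shaped angle, 44 mm long along its y, 30 g, on the table in front of the station. Its flat leg is 40 mm (x) by 8 mm thick; its upright leg, 8 mm thick and 40 mm tall over all, rises at the -x edge (centred at x = -16 mm). Origin: centre of the underside of the flat leg

How it is judged:
On the way, in this order (a step that is already met when the one before it is completed fails the run):
1. all the offcuts are in the round tub (horizontal distance between each of offcut0, offcut1, offcut2 and tub_in below 0.07 m and height (world z) of each of offcut0, offcut1, offcut2 below 0.075 m), for 0.2 s.
2. the pot stands on the centre of the rest mark (horizontal distance between pot and rest_mark below 0.018 m and linear speed of pot below 0.02 m/s and angle between pot's own z axis and vertical below 0.1 rad and z of pot in the frame of rest_mark below 0.006 m), for 0.2 s.
At the end, for the whole second after the job is handed in: Every offcut lies in the tub; the pot stands upright and still on the plate, its centre within 18 mm of the rest mark's centre; every buckle lies inside the deep bin and every edge guard inside the low tray (all of step 1 and all of step 2 and x of buckle0 in the frame of deep_bin_in between -0.06 and 0.06 m and y of buckle0 in the frame of deep_bin_in between -0.06 and 0.06 m and z of each of buckle0, buckle1, buckle2 in the frame of deep_bin_in below 0.07 m and x of buckle1 in the frame of deep_bin_in between -0.06 and 0.06 m and y of buckle1 in the frame of deep_bin_in between -0.06 and 0.06 m and x of buckle2 in the frame of deep_bin_in between -0.06 and 0.06 m and y of buckle2 in the frame of deep_bin_in between -0.06 and 0.06 m and x of guard0 in the frame of low_tray_in between -0.06 and 0.06 m and y of guard0 in the frame of low_tray_in between -0.075 and 0.075 m and z of each of guard0, guard1, guard2 in the frame of low_tray_in below 0.048 m and x of guard1 in the frame of low_tray_in between -0.06 and 0.06 m and y of guard1 in the frame of low_tray_in between -0.075 and 0.075 m and x of guard2 in the frame of low_tray_in between -0.06 and 0.06 m and y of guard2 in the frame of low_tray_in between -0.075 and 0.075 m); the robot touches nothing.
It fails at once if the pot is lifted more than 12 mm off the plate (z of pot in the frame of station above 0.024 m).
It fails at once if the pot is tipped by more than 15 degrees (angle between pot's own z axis and vertical above 0.26 rad).
It fails at once if the pot falls off the plate (z of pot in the frame of station below 0.004 m).
It fails at once if the tape or bottle is moved more than 40 mm (distance of any of tape, bottle from where it was at the start of the episode above 0.04 m).
Of offcut0, offcut1, offcut2 only 2 to 3 are there at a start; the rules pass over those that are not, and their reading is None.
Of buckle0, guard0, buckle1, guard1, buckle2, guard2 only 4 to 5 are there at a start; the rules pass over those that are not, and their reading is None.
At some moment in a run one of pot, buckle0, guard0, buckle1, guard1, buckle2, guard2 may be knocked a few centimetres aside while the robot is not near it.
Once in a run the grip may slacken for a moment while it holds something.
It also fails if it takes over 200 s, if anything falls off the work surface, if the arm or the gripper's body presses on something with over 40 N, if the wrist force passes 120 N, or if a joint passes its speed limit or range.

### The arm

A 6-joint arm with a two-finger parallel gripper is mounted at the origin on the work surface. World frame = base frame: x ahead of the robot, y to its left, z up, the work surface at z = 0. Lengths are in m, angles in rad, forces in N, time in s.
With the tool pointing down it reaches from about 0.35 to 0.95 m from the base axis. Payload 17.4 kg.
Tool frame: the origin (TCP) lies at the very end of the fingers, on their centre line; the grasp point (between the pads) lies 19 mm behind it; z points along the fingers, y is the line along which they close (so a half turn about z gives the same grasp; the last joint's range is limited). The gripper opens to 93 mm and grips with 3 to 60 N. Pads are 15 mm wide; open, the fingers measure 128 mm over their backs; the gripper's body (75 mm by 188 mm) begins 65 mm behind the grasp point.
Start: joints at [-1.246, 0.116, 1.442, -0, 1.584, -0.038], TCP at [0.24, -0.631, 0.219] pointing down, gripper open.
Joint ranges: [-2.83, 2.83], [-0.83, 2.19], [0.07, 2.5], [-1.14, 4.28], [0.01, 3], [-2.97, 2.97]. Speed limits (rad/s): [1.89, 1.89, 2.22, 3.14, 3.14, 3.14].

### API

Orientations are given as a rotation vector (axis times angle).
In Python, from rig import readout, eyes, r, nets gives the robot as it stands. The module is installed in compiled form; this text tells all that it offers.
- The arm moves only by the shell command python3 -m pendant 'ROWS'. ROWS is text: rows parted by semicolons, each of 7 numbers parted by spaces: the shift along the world's x, y, z in m, then the turn, a rotation vector about the world's x, y, z in rad, then the opening, from 0 (shut) to 1 (fully open). A call has 1 to 12 rows; each row shifts and turns the commanded pose from where the row before left it; what a row does not reach is not made up. A row lasts 1/10 s, in which the tool goes at most 50 mm and 8.59 degrees, less where a joint would pass 70% of its speed; a pose out of reach is approached as far as the arm can. A call is refused whole if a number of a shift passes 0.05 or a number of a turn 0.15, either way. A call with a gripper value outside its range is refused whole. The fingers move at their own pace and stop on an object; the grip force is fixed at half the most. Time passes only in rows, so rows that do not move let the fingers close. It gives the time, the measured TCP pose, the force, the opening and the grip force at its end, in the units of the state.
- readout.observe(): the state, without advancing time (a new reading comes with each control period).
- eyes.snapshot(name): name is "side" or "top" or "wrist"; returns a dict with "image" (384x512x3 uint8, red, green, blue), "depth" (384x512 float32, m along the optical axis (not along the pixel's ray), 0 where there is no reading), "camera_matrix" (3x3 intrinsics, pixels), "R" (3x3) and "t" (3): a world point X has camera coordinates R X + t; the wrist camera has in their place "tool_from_camera" (4x4, takes a point from camera to tool coordinates, whose origin is the TCP and whose axes are the flange's). Camera axes: x right, y down, z forward; pixel columns grow to the right and rows downward; lengths in m; the calibration is good to about 2 mm. A picture is of the moment at which its call begins: read the wrist's pose just before it.
- r.job_done(): hands the job in; it is judged then, once.
Trained networks look in the newest picture that a camera, given by its name, has taken for a name from the list of things; names that differ only in an ending like _2 or _b are one class to them, and where a whole thing is asked for, a point or a joint stands for the part that bears it (a point fixed in the world has none). Each returns a list of dicts, best first, with "p" (0 to 1); they miss things now and then, are a little off and sometimes report something else, mostly with a low value. They report only what shows in the picture. A call takes as long as a camera call.
- nets.search_frame(camera, target): "point" ([column, row] in pixels, amid what is visible of it).
- nets.silhouettes(camera, target): "region" (384x512 bool, what is visible of it) and "point" ([column, row] in pixels, amid what is visible of it).
The state is a dict: "time": time; "joints": joint angles; "dq": joint speeds; "joint_torque": joint torques, N m; "position": TCP position; "orientation": TCP orientation; "ft_force": force on the tool from outside, world axes, zero at the start; "ft_torque": the same for the moment, N m; "finger_gap": opening from 0.0 (shut) to 1.0 (fully open); "grip_force": force on a finger pad.
Only numpy, scipy, OpenCV 4.12 (cv2) and the standard library are available. Lean on these libraries where they do the work, as an engineer would, in place of code of your own. Each camera call takes 0.05 s, during which the arm holds its last target. There are 200 camera calls.

## Working session

There is one attempt and no reset: what is moved stays moved. The work goes in short steps, Python scripts to look and compute and a shell command to move; the robot and the scene stay as the last step left them, time stands still between calls to the robot, and variables do not carry over. Pictures are saved under pics/ and viewed, at most 14 in all, crops included, and the job is handed in when it is done.

```bash
mkdir -p pics; cat > h.py <<'E'
import numpy as np, cv2
from rig import readout, eyes, r, nets
from scipy.spatial.transform import Rotation as Ro
def snap(n):
    s=readout.observe(); d=eyes.snapshot(n)
    if 'R' in d: d['c2w']=(d['R'].T, -d['R'].T@d['t'])
    else:
        T=np.array(d['tool_from_camera']); Rw=Ro.from_rotvec(s['orientation']).as_matrix()
        d['c2w']=(Rw@T[:3,:3], Rw@T[:3,3]+np.array(s['position']))
    return d
def cloud(d):
    K=d['camera_matrix']; v,u=np.mgrid[:384,:512]; z=d['depth']
    P=np.stack([(u-K[0,2])/K[0,0]*z,(v-K[1,2])/K[1,1]*z,z],-1)
    W=P@d['c2w'][0].T+d['c2w'][1]; W[z==0]=np.nan; return W
def save(d,f): cv2.imwrite('pics/'+f,d['image'][:,:,::-1])
E
python3 - <<'E'
from h import *
s=readout.observe(); print({k:np.round(v,3) for k,v in s.items()})
for c in ('top','side'):
    d=snap(c); save(d,c+'0.png'); W=cloud(d); print(c,d['c2w'][1])
    for t in ['pot','station','heat_mark','rest_mark','tub','deep_bin','low_tray','tape','bottle','offcut0','buckle0','guard0']:
        for m in nets.silhouettes(c,t):
            if m['p']<.2: continue
            w=W[m['region']]; w=w[~np.isnan(w[:,0])]
            if len(w)<5: continue
            zt=np.percentile(w[:,2],95); tp=w[w[:,2]>zt-.008]
            (cx,cy),sz,a=cv2.minAreaRect(tp[:,:2].astype(np.float32)*1000)
            print(t,round(m['p'],2),np.round(m['point']),len(w),'med',np.round(np.median(w,0),3),'ztop',round(zt,3),'rect',np.round([cx,cy,*sz,a]))
E
```

```text
{'time': np.float64(0.0), 'joints': array([-1.246,  0.117,  1.442,  0.   ,  1.584, -0.038]), 'dq': array([ 0.003,  0.   , -0.001,  0.   , -0.   , -0.002]), 'joint_torque': array([-1.0000e-03, -7.2127e+01, -6.2261e+01,  7.8000e-02,  2.4000e-02,
        0.0000e+00]), 'position': array([ 0.239, -0.631,  0.218]), 'orientation': array([-3.089, -0.566,  0.   ]), 'ft_force': array([-0.079, -0.714,  0.306]), 'ft_torque': array([-0.017, -0.006,  0.031]), 'grip_force': np.float64(0.0), 'finger_gap': np.float64(0.999)}
top [ 0.24319592 -0.00761918  1.08339563]
pot 0.71 [239. 132.] 1432 med [0.633 0.074 0.087] ztop 0.091 rect [646.  79.  97.  96.  25.]
station 0.77 [280. 129.] 8099 med [ 0.687 -0.027  0.013] ztop 0.047 rect [673. -11. 240. 298.   0.]
heat_mark 0.75 [227. 150.] 363 med [0.607 0.104 0.012] ztop 0.016 rect [619.  85. 119.  76.  87.]
heat_mark 0.31 [133. 135.] 2712 med [0.624 0.364 0.026] ztop 0.085 rect [609. 348. 149. 146.  58.]
rest_mark 0.83 [304. 148.] 204 med [ 0.625 -0.104  0.012] ztop 0.017 rect [ 640. -107.  138.  139.    0.]
tub 0.71 [134. 134.] 2667 med [0.624 0.364 0.027
[... 3388 characters left out ...]
   86.]
offcut0 0.48 [204. 163.] 156 med [ 0.637 -0.057  0.032] ztop 0.038 rect [642. -65.  25.  49.   4.]
buckle0 0.68 [274. 162.] 178 med [ 0.455 -0.201  0.013] ztop 0.016 rect [ 455. -204.   41.   59.    5.]
buckle0 0.63 [271. 174.] 205 med [ 0.441 -0.116  0.012] ztop 0.016 rect [ 441. -121.   61.   42.   83.]
guard0 0.74 [260. 127.] 601 med [ 0.575 -0.314  0.035] ztop 0.049 rect [ 575. -338.   98.  105.   26.]
guard0 0.73 [228. 225.] 215 med [0.456 0.129 0.009] ztop 0.04 rect [445. 120.   8.  41.  15.]
guard0 0.7 [224. 247.] 281 med [0.42  0.215 0.016] ztop 0.041 rect [419. 211.  45.  11.  70.]
guard0 0.68 [239. 205.] 209 med [0.459 0.052 0.01 ] ztop 0.041 rect [456.  64.  10.  74.   6.]
```

View pics/top0.png

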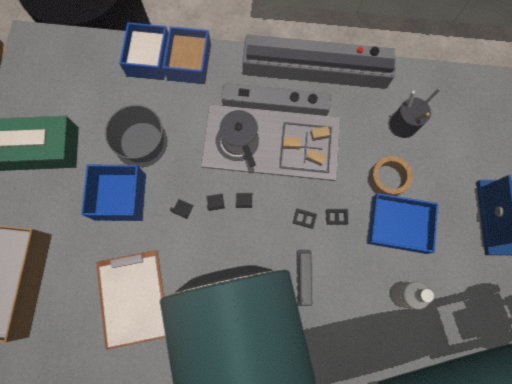

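```bash
python3 - <<'E'
from h import *
d=snap('top');W=cloud(d);w=W.reshape(-1,3)
m=(w[:,2]>.058)&(w[:,2]<.078)&(w[:,0]>.45)&(w[:,0]<.7)&(abs(w[:,1]-.08)<.2)
p=w[m];print(len(p));
q=p[(np.hypot(p[:,0]-.646,p[:,1]-.079)>.054)]
print('handle',q.min(0),q.max(0),np.median(q,0)); 
for l,h in((.055,.07),(.07,.09),(.09,.12)):
  rr=np.hypot(q[:,0]-.646,q[:,1]-.079);k=q[(rr>l)&(rr<h)];print(l,len(k),k.mean(0))
s=readout.observe();M=Ro.from_rotvec(s['orientation']).as_matrix();print(np.round(M,2))
img=cv2.resize(d['image'][100:250,80:460],None,fx=2,fy=2,interpolation=cv2.INTER_CUBIC);cv2.imwrite('pics/crop1.png',img[:,:,::-1])
E
```

```text
218
handle [0.55031876 0.02643095 0.05895115] [0.62415268 0.27977588 0.07795897] [0.57625482 0.04300414 0.07284022]
0.055 36 [0.59084763 0.05033374 0.07271751]
0.07 49 [0.57478724 0.04248358 0.07267856]
0.09 40 [0.55856345 0.03419457 0.07207883]
[[ 0.93  0.35 -0.  ]
 [ 0.35 -0.93 -0.  ]
 [-0.    0.   -1.  ]]
```

The top view shows three offcuts at (320,132), (291,142) and (316,157), the pot at (239,132) and the tub at (135,135). There are three guards at (182,208), (215,202) and (244,200), and two buckles at (305,218) and (337,216). I'll move over the rest mark for a wrist view.

```bash
python3 -m pendant '.0286 .0379 .003 0 0 .0865 .55;.0286 .0379 .003 0 0 .0865 .55;.0286 .0379 .003 0 0 .0865 .55;.0286 .0379 .003 0 0 .0865 .55;.0286 .0379 .003 0 0 .0865 .55;.0286 .0379 .003 0 0 .0865 .55;.0286 .0379 .003 0 0 .0865 .55;.0286 .0379 .003 0 0 .0865 .55;.0286 .0379 .003 0 0 .0865 .55;.0286 .0379 .003 0 0 .0865 .55;.0286 .0379 .003 0 0 .0865 .55;.0286 .0379 .003 0 0 .0865 .55'
python3 -m pendant '.0286 .0379 .003 0 0 .0865 .55;.0286 .0379 .003 0 0 .0865 .55;0 0 0 0 0 0 .55;0 0 0 0 0 0 .55'
cat >> h.py <<'E'
def yaw(s=None):
    s=s or readout.observe(); y=Ro.from_rotvec(s['orientation']).as_matrix()[:,1]; return np.degrees(np.arctan2(y[1],y[0]))
def go(x,y,z,a=None):
    "print delta to target; a = tool y yaw deg"
    s=readout.observe(); p=np.array(s['position']); e=0
    if a is not None: e=(a-yaw(s)+90)%180-90
    print('t %.1f gap %.2f at'%(s['time'],s['finger_gap']),np.round(p,3),'yaw %.1f'%yaw(s),'delta',np.round(np.array([x,y,z])-p,3),'turn %.3f'%np.radians(e))
def objs(d,W,zlo,zhi,box,amin=60):
    m=(W[...,2]>zlo)&(W[...,2]<zhi)&(W[...,0]>box[0])&(W[...,0]<box[1])&(W[...,1]>box[2])&(W[...,1]<box[3])
    n,l,st,_=cv2.connectedComponentsWithStats(m.astype(np.uint8))
    for i in range(1,n):
        if st[i,4]<amin: continue
        w=W[l==i]; (cx,cy),sz,a=cv2.minAreaRect(w[:,:2].astype(np.float32)*1000)
        print(st[i,4],'c',np.round([cx,cy,*sz,a],1),'zmed',np.round(np.median(w[:,2]),4))
E
python3 - <<'E'
from h import *
s=readout.observe();print(s['position'],yaw(s),np.round(s['joints'],2))
d=snap('wrist');save(d,'w1.png');W=cloud(d);print(d['c2w'][1],np.nanmin(W[...,:2].reshape(-1,2),0),np.nanmax(W[...,:2].reshape(-1,2),0))
objs(d,W,.03,.05,(.55,.72,-.2,-.03))
for t in('rest_mark','offcut0'):
  for m in nets.silhouettes('wrist',t):
    if m['p']>.3:
      w=W[m['region']];w=w[~np.isnan(w[:,0])];(c,sz,a)=cv2.minAreaRect(w[:,:2].astype(np.float32)*1000);print(t,m['p'],m['point'],np.round([*c,*sz,a]))
E
```

```text
time: 2.55
position: [0.5836, -0.1744, 0.255]
orientation: [2.398, 2.029, 0.0]
ft_force: [1.1, -0.6, -0.7]
finger_gap: 0.547
grip_force: 0.0
time: 2.95
position: [0.6402, -0.0998, 0.2603]
orientation: [-2.217, -2.226, 0.001]
ft_force: [-0.4, -0.4, -0.4]
finger_gap: 0.547
grip_force: 0.0
[ 0.64018189 -0.09977412  0.2602753 ] 0.2325034530037641 [-0.19  0.05  1.44 -0.    1.65 -0.2 ]
[ 0.64050081 -0.03130615  0.42596205] [ 0.30532009 -0.63422754] [1.66380265 0.08467904]
912 c [642.4 -67.6  25.9  46.    3.7] zmed 0.0357
815 c [ 608.6 -137.    46.5   25.9   70.4] zmed 0.0357
811 c [ 678.2 -143.3   25.9   46.3   17.1] zmed 0.0357
rest_mark 0.71 [293.8, 105.0] [680. -56. 257. 281.   0.]
rest_mark 0.68 [243.0, 166.4] [ 639. -109.  137.  138.    0.]
offcut0 0.95 [244.8, 134.1] [643. -69.  26.  50.   4.]
offcut0 0.92 [217.9, 192.3] [ 607. -141.   55.   28.   72.]
offcut0 0.72 [277.1, 196.2] [ 679. -148.   28.   56.   19.]
offcut0 0.53 [93.8, 36.0] [470.  44.  49.  44.   6.]
```

View pics/w1.png

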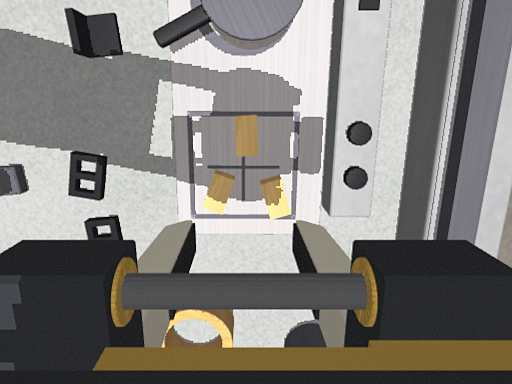

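```bash
python3 -m pendant '.002 .033 -.04 0 0 .07 .55;0 0 -.04 0 0 0 .55;0 0 -.04 0 0 0 .55;0 0 -.04 0 0 0 .55;0 0 -.04 0 0 0 .55;0 0 -.03 0 0 0 .55;0 0 -.014 0 0 0 .55;0 0 0 0 0 0 .55;0 0 0 0 0 0 0;0 0 0 0 0 0 0;0 0 0 0 0 0 0;0 0 0 0 0 0 0'
python3 -m pendant '0 0 0 0 0 0 0;0 0 .03 0 0 0 0;0 0 .04 0 0 0 0;0 0 .04 0 0 0 0;0 0 .04 0 0 0 0;0 0 0 0 0 0 0'
python3 -c "
from h import *
go(.609,.348,.17,30)"
```

```text
time: 4.3
position: [0.6424, -0.0688, 0.0193]
orientation: [2.138, 2.3, 0.001]
ft_force: [-2.2, -0.0, 7.6]
finger_gap: 0.277
grip_force: 30.0
time: 4.9
position: [0.6437, -0.0689, 0.1749]
orientation: [2.134, 2.296, 0.008]
ft_force: [-0.6, 0.4, -0.0]
finger_gap: 0.278
grip_force: 30.0
t 4.9 gap 0.28 at [ 0.644 -0.069  0.175] yaw 4.2 delta [-0.035  0.417 -0.005] turn 0.450
```

```bash
python3 -m pendant '-.0035 .0417 0 0 0 .045 0;-.0035 .0417 0 0 0 .045 0;-.0035 .0417 0 0 0 .045 0;-.0035 .0417 0 0 0 .045 0;-.0035 .0417 0 0 0 .045 0;-.0035 .0417 0 0 0 .045 0;-.0035 .0417 0 0 0 .045 0;-.0035 .0417 0 0 0 .045 0;-.0035 .0417 0 0 0 .045 0;-.0035 .0417 0 0 0 .045 0;0 0 -.01 0 0 0 0'
python3 -m pendant '0 0 -.04 0 0 0 0;0 0 -.04 0 0 0 0;0 0 0 0 0 0 0;0 0 0 0 0 0 .55;0 0 0 0 0 0 .55;0 0 0 0 0 0 .55;0 0 0 0 0 0 .55;0 0 .04 0 0 0 .55;0 0 .04 0 0 0 .55;0 0 .02 0 0 0 .55;0 0 0 0 0 0 .55'
python3 -c "
from h import *
go(.6085,-.136,.14,-19)"
```

```text
time: 6.0
position: [0.6061, 0.3528, 0.1584]
orientation: [-1.564, -2.724, -0.003]
ft_force: [-0.8, 0.5, -0.3]
finger_gap: 0.273
grip_force: 30.0
time: 7.1
position: [0.608, 0.3489, 0.1831]
orientation: [1.57, 2.717, 0.008]
ft_force: [0.7, 0.7, 0.1]
finger_gap: 0.55
grip_force: 0.0
t 7.1 gap 0.55 at [0.608 0.349 0.183] yaw 30.0 delta [ 0.001 -0.485 -0.043] turn -0.855
```

```bash
python3 -m pendant '0 -.0404 0 0 0 -.0713 .55;0 -.0404 0 0 0 -.0713 .55;0 -.0404 0 0 0 -.0713 .55;0 -.0404 0 0 0 -.0713 .55;0 -.0404 0 0 0 -.0713 .55;0 -.0404 0 0 0 -.0713 .55;0 -.0404 0 0 0 -.0713 .55;0 -.0404 0 0 0 -.0713 .55;0 -.0404 0 0 0 -.0713 .55;0 -.0404 0 0 0 -.0713 .55;0 -.0404 0 0 0 -.0713 .55;0 -.0404 0 0 0 -.0713 .55'
python3 -m pendant '0 0 -.04 0 0 0 .55;0 0 -.04 0 0 0 .55;0 0 -.04 0 0 0 .55;0 0 -.032 0 0 0 .55;0 0 -.01 0 0 0 .55;0 0 0 0 0 0 .55;0 0 0 0 0 0 .55'
python3 -c "
from h import *
go(.6085,-.136,.02,-19)"
```

```text
time: 8.3
position: [0.6064, -0.1381, 0.1776]
orientation: [-2.561, -1.819, 0.0]
ft_force: [1.0, 0.4, 0.2]
finger_gap: 0.55
grip_force: 0.0
time: 9.0
position: [0.6072, -0.1365, 0.0169]
orientation: [2.558, 1.823, 0.001]
ft_force: [0.9, -0.9, 0.6]
finger_gap: 0.55
grip_force: 0.0
t 9.0 gap 0.55 at [ 0.607 -0.137  0.017] yaw -19.1 delta [0.001 0.001 0.003] turn 0.001
```

```bash
python3 -m pendant '0 0 .002 0 0 0 0;0 0 0 0 0 0 0;0 0 0 0 0 0 0;0 0 0 0 0 0 0;0 0 .03 0 0 0 0;0 0 .04 0 0 0 0;0 0 .04 0 0 0 0;0 0 .04 0 0 0 0;0 0 0 0 0 0 0'
python3 -m pendant '0 .0437 0 0 0 .075 0;0 .0437 0 0 0 .075 0;0 .0437 0 0 0 .075 0;0 .0437 0 0 0 .075 0;0 .0437 0 0 0 .075 0;0 .0437 0 0 0 .075 0;0 .0437 0 0 0 .075 0;0 .0437 0 0 0 .075 0;0 .0437 0 0 0 .075 0;0 .0437 0 0 0 .075 0;0 .0437 0 0 0 .075 0;0 0 0 0 0 0 0'
python3 -m pendant '0 0 -.04 0 0 0 0;0 0 -.03 0 0 0 0;0 0 0 0 0 0 0;0 0 0 0 0 0 .55;0 0 0 0 0 0 .55;0 0 0 0 0 0 .55;0 0 0 0 0 0 .55;0 0 .04 0 0 0 .55;0 0 .04 0 0 0 .55;0 0 0 0 0 0 .55'
python3 -c "
from h import *
go(.678,-.142,.18,18)
d=snap('top');objs(d,cloud(d),.03,.05,(.55,.72,-.2,-.03),20);objs(d,cloud(d),.015,.06,(.56,.66,.3,.4),20)"
```

```text
time: 9.9
position: [0.6087, -0.137, 0.1745]
orientation: [2.553, 1.819, 0.008]
ft_force: [0.5, -0.2, -0.1]
finger_gap: 0.278
grip_force: 30.0
time: 11.1
position: [0.6059, 0.3485, 0.1667]
orientation: [-1.604, -2.7, 0.001]
ft_force: [0.6, -0.3, -0.0]
finger_gap: 0.28
grip_force: 30.0
time: 12.1
position: [0.6085, 0.3451, 0.1854]
orientation: [1.611, 2.692, 0.012]
ft_force: [0.1, -0.5, 1.1]
finger_gap: 0.55
grip_force: 0.0
t 12.1 gap 0.55 at [0.609 0.345 0.185] yaw 28.2 delta [ 0.069 -0.487 -0.005] turn -0.178
164 c [ 679.5 -140.7   28.9   46.1   18.1] zmed 0.0353
24 c [655.8 306.7  19.7   7.6  51. ] zmed 0.0307
166 c [614.6 337.9  30.6  28.1  25.4] zmed 0.0509
```

```bash
python3 -m pendant '.0058 -.0406 0 0 0 -.0148 .55;.0058 -.0406 0 0 0 -.0148 .55;.0058 -.0406 0 0 0 -.0148 .55;.0058 -.0406 0 0 0 -.0148 .55;.0058 -.0406 0 0 0 -.0148 .55;.0058 -.0406 0 0 0 -.0148 .55;.0058 -.0406 0 0 0 -.0148 .55;.0058 -.0406 0 0 0 -.0148 .55;.0058 -.0406 0 0 0 -.0148 .55;.0058 -.0406 0 0 0 -.0148 .55;.0058 -.0406 0 0 0 -.0148 .55;.0058 -.0406 0 0 0 -.0148 .55'
python3 -m pendant '0 0 -.04 0 0 0 .55;0 0 -.04 0 0 0 .55;0 0 -.04 0 0 0 .55;0 0 -.032 0 0 0 .55;0 0 -.01 0 0 0 .55;0 0 0 0 0 0 .55;0 0 0 0 0 0 .55'
python3 -c "
from h import *
go(.678,-.142,.02,18)"
```

```text
time: 13.35
position: [0.6762, -0.1446, 0.1773]
orientation: [-1.846, -2.541, 0.0]
ft_force: [-0.4, 0.4, 0.9]
finger_gap: 0.552
grip_force: 0.0
time: 14.05
position: [0.6768, -0.143, 0.0168]
orientation: [1.845, 2.542, 0.0]
ft_force: [0.5, -0.6, -0.3]
finger_gap: 0.552
grip_force: 0.0
t 14.1 gap 0.55 at [ 0.677 -0.143  0.017] yaw 18.0 delta [0.001 0.001 0.003] turn -0.001
```

```bash
python3 -m pendant '0 0 .002 0 0 0 0;0 0 0 0 0 0 0;0 0 0 0 0 0 0;0 0 0 0 0 0 0;0 0 .03 0 0 0 0;0 0 .04 0 0 0 0;0 0 .04 0 0 0 0;0 0 .04 0 0 0 0;0 0 0 0 0 0 0'
python3 -m pendant '-.0068 .0417 0 0 0 .015 0;-.0068 .0417 0 0 0 .015 0;-.0068 .0417 0 0 0 .015 0;-.0068 .0417 0 0 0 .015 0;-.0068 .0417 0 0 0 .015 0;-.0068 .0417 0 0 0 .015 0;-.0068 .0417 0 0 0 .015 0;-.0068 .0417 0 0 0 .015 0;-.0068 .0417 0 0 0 .015 0;-.0068 .0417 0 0 0 .015 0;-.0068 .0417 0 0 0 .015 0;-.0068 .0417 0 0 0 .015 0'
python3 -m pendant '0 0 -.04 0 0 0 0;0 0 -.02 0 0 0 0;0 0 0 0 0 0 0;0 0 0 0 0 0 .55;0 0 0 0 0 0 .55;0 0 0 0 0 0 .55;0 0 0 0 0 0 .55;0 0 .04 0 0 0 .55;0 0 .04 0 0 0 .55;0 0 0 0 0 0 .55'
python3 -c "
from h import *
d=snap('wrist');save(d,'w2.png')
d=snap('top');W=cloud(d);objs(d,W,.03,.05,(.55,.72,-.2,-.03),20);objs(d,W,.015,.075,(.56,.66,.3,.4),20);objs(d,W,.03,.06,(.35,.52,0,.3),5);objs(d,W,.01,.03,(.35,.52,-.27,0),20);go(.418,.211,.15,-20)
"
```

```text
time: 14.95
position: [0.6783, -0.1434, 0.175]
orientation: [1.841, 2.536, 0.005]
ft_force: [0.7, 0.2, -0.6]
finger_gap: 0.282
grip_force: 30.0
time: 16.15
position: [0.5942, 0.359, 0.1675]
orientation: [-1.609, -2.698, 0.001]
ft_force: [-0.0, -0.9, -0.6]
finger_gap: 0.278
grip_force: 30.0
time: 17.15
position: [0.5965, 0.3582, 0.1953]
orientation: [1.608, 2.694, 0.012]
ft_force: [0.5, 1.4, 0.7]
finger_gap: 0.55
grip_force: 0.0
27 c [656.7 306.3  19.8   9.5  49.4] zmed 0.034
187 c [602.7 341.3  30.3  51.9  64.9] zmed 0.0513
65 c [445.8 118.2   8.5  44.   14.6] zmed 0.0391
65 c [457.7  44.9   7.7  41.9   4.8] zmed 0.0388
60 c [418.5 211.8  44.7   8.3  73.1] zmed 0.0396
210 c [ 441.5 -118.9   56.1   41.4   80.5] zmed 0.0134
215 c [ 454.9 -204.3   38.3   57.     5.6] zmed 0.0135
30 c [ 353.5 -123.8    5.5   34.3    6.5] zmed 0.0173
t 17.2 gap 0.55 at [0.595 0.358 0.19 ] yaw 28.3 delta [-0.177 -0.147 -0.04 ] turn -0.844
```

View pics/w2.png

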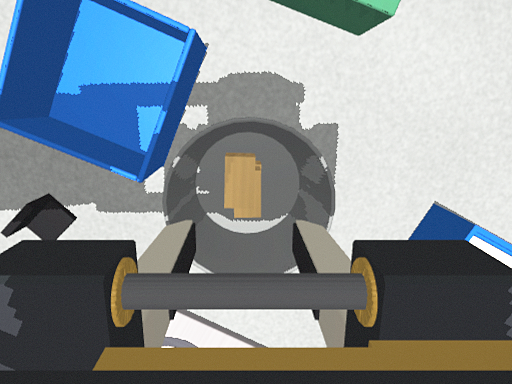

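```bash
python3 -m pendant '-.0022 -.0266 .002 0 0 -.1333 .55;-.0022 -.0266 .002 0 0 -.1333 .55;-.0022 -.0266 .002 0 0 -.1333 .55;-.0022 -.0266 .002 0 0 -.1333 .55;-.0022 -.0266 .002 0 0 -.1333 .55;-.0022 -.0266 .002 0 0 -.1333 .55;-.0022 -.0266 .002 0 0 -.1333 .55;-.0022 -.0266 .002 0 0 -.1333 .55;-.0022 -.0266 .002 0 0 -.1333 .55;-.0022 -.0266 .002 0 0 -.1333 .55;-.0022 -.0266 .002 0 0 -.1333 .55;-.0022 -.0266 .002 0 0 -.1333 .55'
python3 -m pendant '0 0 0 0 0 0 .55;0 0 0 0 0 0 .55'
cat >> h.py <<'E'
def pot(d):
    W=cloud(d); w=W.reshape(-1,3); w=w[(w[:,0]>.5)&(w[:,0]<.72)&(abs(w[:,1])<.25)]
    lid=w[(w[:,2]>.083)&(w[:,2]<.094)]
    c,rad=cv2.minEnclosingCircle(lid[:,:2].astype(np.float32)*1000); c=np.array(c)/1000
    q=w[(w[:,2]>.069)&(w[:,2]<.078)]; rr=np.hypot(*(q[:,:2]-c).T); q=q[(rr>.06)&(rr<.12)]
    (hx,hy),sz,a=cv2.minAreaRect(q[:,:2].astype(np.float32)*1000)
    v=cv2.fitLine(q[:,:2].astype(np.float32),cv2.DIST_L2,0,.001,.001).ravel()
    print('pot lid',len(lid),np.round(c,4),'r %.1f'%rad,'lidz %.4f'%np.median(lid[:,2]),'handle',len(q),np.round([hx,hy,*sz,a],1),'dir %.1f'%np.degrees(np.arctan2(v[1],v[0])),'hz %.4f'%np.median(q[:,2]))
E
python3 - <<'E'
from h import *
go(.569,.039,.05,-63.4)
pot(snap('wrist')); pot(snap('top')); pot(snap('side'))
E
```

```text
time: 18.45
position: [0.5679, 0.0371, 0.2108]
orientation: [-3.058, -0.717, 0.003]
ft_force: [0.2, -0.2, 0.1]
finger_gap: 0.551
grip_force: 0.0
time: 18.65
position: [0.5682, 0.0379, 0.2112]
orientation: [-3.056, -0.726, 0.002]
ft_force: [-0.4, 0.4, -0.3]
finger_gap: 0.546
grip_force: 0.0
t 18.6 gap 0.55 at [0.568 0.038 0.211] yaw -63.3 delta [ 0.001  0.001 -0.161] turn -0.002
pot lid 11455 [0.6463 0.0766] r 49.9 lidz 0.0877 handle 794 [573.1  39.6  44.6  15.1  26.6] dir 27.0 hz 0.0736Traceback (most recent call last):
  File "<stdin>", line 3, in <module>
  File "h.py", line 36, in pot
    v=cv2.fitLine(q[:,:2].astype(np.float32),cv2.DIST_L2,0,.001,.001).ravel()
      ~~~~~~~~~~~^^^^^^^^^^^^^^^^^^^^^^^^^^^^^^^^^^^^^^^^^^^^^^^^^^^^
cv2.error: OpenCV(4.12.0) /io/opencv/modules/imgproc/src/linefit.cpp:50: error: (-215:Assertion failed) count > 0 in function 'fitLine2D_wods'
```

```bash
python3 -m pendant '0 0 -.04 0 0 0 .55;0 0 -.04 0 0 0 .55;0 0 -.04 0 0 0 .55;0 0 -.03 0 0 0 .55;0 0 -.012 0 0 0 .55;0 0 0 0 0 0 .55;0 0 0 0 0 0 0;0 0 0 0 0 0 0;0 0 0 0 0 0 0;0 0 0 0 0 0 0;0 0 0 0 0 0 0'
python3 - <<'E'
from h import *
s=readout.observe();print(s['position'],s['ft_force'],s['ft_torque'])
c=np.array([.6463,.0766]);print(np.array([.640,-.108])-c)
E
```

```text
time: 19.85
position: [0.5687, 0.0381, 0.0506]
orientation: [3.056, 0.725, 0.001]
ft_force: [0.6, -2.2, 2.5]
finger_gap: 0.171
grip_force: 15.6
[0.56868747 0.03809596 0.05059791] [ 0.62205161 -2.21021943  2.52404985] [-0.29049958 -0.02810293 -0.11449106]
[-0.0063 -0.1846]
```

```bash
python3 -m pendant '0 0 0 0 0 0 0;0 -.003 0 0 0 0 0;0 -.006 0 0 0 0 0;-.0004 -.009 0 0 0 0 0;-.0004 -.009 0 0 0 0 0;-.0004 -.009 0 0 0 0 0;-.0004 -.009 0 0 0 0 0;-.0004 -.009 0 0 0 0 0;-.0004 -.009 0 0 0 0 0;0 0 0 0 0 0 0'
python3 -m pendant '-.0004 -.006 0 0 0 0 0;-.0004 -.009 0 0 0 0 0;-.0004 -.009 0 0 0 0 0;-.0004 -.009 0 0 0 0 0;-.0004 -.009 0 0 0 0 0;-.0004 -.009 0 0 0 0 0;-.0004 -.009 0 0 0 0 0;-.0004 -.009 0 0 0 0 0;-.0004 -.009 0 0 0 0 0;-.0004 -.006 0 0 0 0 0;0 0 0 0 0 0 0'
python3 - <<'E'
from h import *
s=readout.observe();print(s['position'],s['ft_force'],yaw(s))
for c in('wrist','top'):
  try: pot(snap(c))
  except Exception as e: print(c,'no handle')
E
```

```text
time: 20.85
position: [0.5663, -0.0253, 0.0506]
orientation: [-3.057, -0.725, -0.001]
ft_force: [-0.1, 0.1, 6.5]
finger_gap: 0.171
grip_force: 30.0
time: 21.95
position: [0.5623, -0.109, 0.0504]
orientation: [-3.057, -0.725, -0.001]
ft_force: [0.5, 2.7, 6.9]
finger_gap: 0.167
grip_force: 30.0
[ 0.56229966 -0.10895038  0.05043474] [0.49932234 2.7005328  6.8902194 ] -63.317191041042605
pot lid 39577 [ 0.6164 -0.0808] r 62.5 lidz 0.0878 handle 630 [ 558.7 -110.3   10.6   15.8   26.6] dir -62.4 hz 0.0733
top no handle
```

```bash
python3 -m pendant '0 -.006 0 0 0 0 0;0 -.009 0 0 0 0 0;0 -.009 0 0 0 0 0;0 -.008 0 0 0 0 0;0 -.0056 0 0 0 0 0;0 0 0 0 0 0 0;0 0 0 0 0 0 0;0 0 0 0 0 0 .55;0 0 0 0 0 0 .55;0 0 0 0 0 0 .55;0 0 0 0 0 0 .55;0 0 0 0 0 0 .55'
python3 -m pendant '0 0 .03 0 0 0 .55;0 0 .04 0 0 0 .55;0 0 .04 0 0 0 .55;0 0 .04 0 0 0 .55;0 0 .02 0 0 0 .55;0 0 0 0 0 0 .55'
python3 - <<'E'
from h import *
d=snap('wrist');save(d,'w3.png');pot(d)
W=cloud(d)
for m in nets.silhouettes('wrist','rest_mark'):
  w=W[m['region']];w=w[~np.isnan(w[:,0])];(c,sz,a)=cv2.minAreaRect(w[:,:2].astype(np.float32)*1000);print(m['p'],m['point'],np.round([*c,*sz,a]))
E
```

```text
time: 23.25
position: [0.562, -0.1464, 0.05]
orientation: [-3.057, -0.725, 0.0]
ft_force: [0.7, -0.6, -0.3]
finger_gap: 0.53
grip_force: 0.0
time: 23.85
position: [0.563, -0.1467, 0.2236]
orientation: [3.054, 0.725, 0.007]
ft_force: [-0.1, -0.2, -1.2]
finger_gap: 0.551
grip_force: 0.0
pot lid 10450 [ 0.6395 -0.1063] r 49.9 lidz 0.0877 handle 755 [ 566.2 -143.3   44.4   15.5   27. ] dir 27.6 hz 0.0735
0.58 [184.7, 75.3] [ 639. -107.  138.  138.    0.]
0.57 [305.7, 331.4] [ 498. -277.  263.   94.   34.]
```

View pics/w3.png

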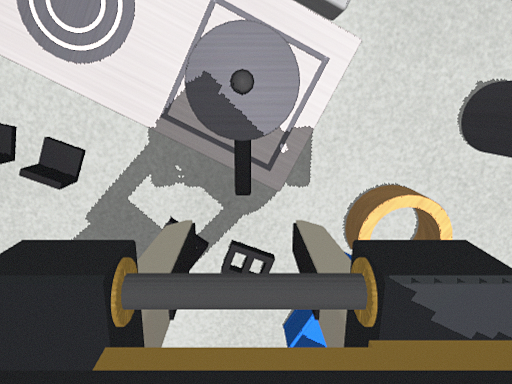

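Pot sits centred on the rest mark: lid at (242,80) inside the square. Next are the buckles, and I'll confirm their pose from the wrist first.

```bash
python3 -m pendant '-.0152 .0035 0 0 0 .1174 .7;-.0152 .0035 0 0 0 .1174 .7;-.0152 .0035 0 0 0 .1174 .7;-.0152 .0035 0 0 0 .1174 .7;-.0152 .0035 0 0 0 .1174 .7;-.0152 .0035 0 0 0 .1174 .7;-.0152 .0035 0 0 0 .1174 .7;-.0152 .0035 0 0 0 .1174 .7;0 0 0 0 0 0 .7;0 0 0 0 0 0 .7'
python3 - <<'E'
from h import *
d=snap('wrist');objs(d,cloud(d),.007,.022,(.36,.53,-.27,0.0),60);go(.4415,-.119,.007,-9.5)
E
```

```text
time: 24.95
position: [0.4405, -0.1184, 0.2192]
orientation: [-2.4, -2.026, 0.001]
ft_force: [1.0, -0.3, -0.5]
finger_gap: 0.699
grip_force: 0.0
1251 c [ 440.6 -121.2   56.6   39.9   80.2] zmed 0.0137
1148 c [ 454.7 -206.2   40.    57.2    5.7] zmed 0.0136
t 25.0 gap 0.70 at [ 0.441 -0.118  0.219] yaw -9.7 delta [ 0.001 -0.001 -0.212] turn 0.003
```

```bash
python3 -m pendant '0 -.001 -.04 0 0 0 .7;0 0 -.04 0 0 0 .7;0 0 -.04 0 0 0 .7;0 0 -.04 0 0 0 .7;0 0 -.035 0 0 0 .7;0 0 -.017 0 0 0 .7;0 0 0 0 0 0 .7;0 0 0 0 0 0 0;0 0 0 0 0 0 0;0 0 0 0 0 0 0;0 0 0 0 0 0 0;0 0 0 0 0 0 0'
python3 -m pendant '0 0 .04 0 0 0 0;0 0 .04 0 0 0 0;0 0 .04 0 0 0 0;0 0 .04 0 0 0 0;0 0 0 0 0 0 0'
python3 -c "
from h import *
go(.449,.38,.17,20)"
```

```text
time: 26.2
position: [0.441, -0.1195, 0.009]
orientation: [2.397, 2.029, 0.001]
ft_force: [-0.2, 0.2, 6.3]
finger_gap: 0.422
grip_force: 30.0
time: 26.7
position: [0.4421, -0.1199, 0.1739]
orientation: [2.393, 2.026, 0.006]
ft_force: [-0.3, -0.3, -1.1]
finger_gap: 0.428
grip_force: 30.0
t 26.7 gap 0.43 at [ 0.442 -0.12   0.174] yaw -9.5 delta [ 0.007  0.5   -0.004] turn 0.515
```

```bash
python3 -m pendant '.0006 .0417 0 0 0 .021 0;.0006 .0417 0 0 0 .021 0;.0006 .0417 0 0 0 .021 0;.0006 .0417 0 0 0 .021 0;.0006 .0417 0 0 0 .021 0;.0006 .0417 0 0 0 .021 0;.0006 .0417 0 0 0 .021 0;.0006 .0417 0 0 0 .021 0;.0006 .0417 0 0 0 .021 0;.0006 .0417 0 0 0 .021 0;.0006 .0417 0 0 0 .021 0;.0006 .0417 0 0 0 .021 0'
python3 -m pendant '0 0 0 0 0 0 0;0 0 -.04 0 0 0 0;0 0 -.04 0 0 0 0;0 0 -.02 0 0 0 0;0 0 0 0 0 0 0;0 0 0 0 0 0 .6;0 0 0 0 0 0 .6;0 0 0 0 0 0 .6;0 0 0 0 0 0 .6;0 0 .04 0 0 0 .7;0 0 .04 0 0 0 .7;0 0 .03 0 0 0 .7'
python3 -c "
from h import *
d=snap('top');W=cloud(d);objs(d,W,.012,.04,(.4,.5,.33,.43),20);objs(d,W,.007,.022,(.36,.53,-.27,0),40)
go(.455,-.205,.17,5.6)"
```

```text
time: 27.9
position: [0.4472, 0.3828, 0.1675]
orientation: [2.122, 2.316, -0.001]
ft_force: [0.5, -0.6, 0.6]
finger_gap: 0.421
grip_force: 30.0
time: 29.1
position: [0.4479, 0.3812, 0.1812]
orientation: [2.123, 2.315, 0.004]
ft_force: [0.2, 0.7, 0.1]
finger_gap: 0.7
grip_force: 0.0
188 c [449.1 378.8  40.3  52.4   4.4] zmed 0.0186
238 c [ 455.1 -204.1   38.6   56.7    5.6] zmed 0.013
t 29.1 gap 0.70 at [0.449 0.382 0.186] yaw 5.0 delta [ 0.006 -0.587 -0.016] turn 0.011
```

```bash
python3 -m pendant '.0005 -.0489 0 0 0 0 .7;.0005 -.0489 0 0 0 0 .7;.0005 -.0489 0 0 0 0 .7;.0005 -.0489 0 0 0 0 .7;.0005 -.0489 0 0 0 0 .7;.0005 -.0489 0 0 0 0 .7;.0005 -.0489 0 0 0 0 .7;.0005 -.0489 0 0 0 0 .7;.0005 -.0489 0 0 0 0 .7;.0005 -.0489 0 0 0 0 .7;.0005 -.0489 0 0 0 0 .7;.0005 -.0489 0 0 0 0 .7'
python3 -m pendant '0 0 0 0 0 0.01 .7;0 0 0 0 0 0 .7'
python3 -c "
from h import *
go(.455,-.205,.007,5.6)
d=snap('wrist');objs(d,cloud(d),.007,.022,(.36,.53,-.27,0),40)"
```

```text
time: 30.35
position: [0.4533, -0.2079, 0.1787]
orientation: [2.123, 2.314, 0.001]
ft_force: [0.7, 0.8, -0.2]
finger_gap: 0.7
grip_force: 0.0
time: 30.55
position: [0.4534, -0.2065, 0.178]
orientation: [-2.114, -2.324, -0.0]
ft_force: [0.0, 0.3, -0.5]
finger_gap: 0.698
grip_force: 0.0
t 30.6 gap 0.70 at [ 0.453 -0.206  0.178] yaw 5.4 delta [ 0.002  0.001 -0.171] turn 0.003
1585 c [ 455.  -206.5   39.9   56.5    6.2] zmed 0.0136
```

```bash
python3 -m pendant '.001 0 -.04 0 0 0 .7;0 0 -.04 0 0 0 .7;0 0 -.04 0 0 0 .7;0 0 -.035 0 0 0 .7;0 0 -.015 0 0 0 .7;0 0 0 0 0 0 .7;0 0 0 0 0 0 0;0 0 0 0 0 0 0;0 0 0 0 0 0 0;0 0 0 0 0 0 0;0 0 0 0 0 0 0'
python3 -m pendant '0 0 .04 0 0 0 0;0 0 .04 0 0 0 0;0 0 .04 0 0 0 0;0 0 .04 0 0 0 0;0 0 0 0 0 0 0'
python3 -m pendant '-.0005 .0489 0 0 0 0 0;-.0005 .0489 0 0 0 0 0;-.0005 .0489 0 0 0 0 0;-.0005 .0489 0 0 0 0 0;-.0005 .0489 0 0 0 0 0;-.0005 .0489 0 0 0 0 0;-.0005 .0489 0 0 0 0 0;-.0005 .0489 0 0 0 0 0;-.0005 .0489 0 0 0 0 0;-.0005 .0489 0 0 0 0 0;-.0005 .0489 0 0 0 0 0;-.0005 .0489 0 0 0 0 0'
python3 -c "
from h import *
go(.449,.38,.085,5.6)"
```

```text
time: 31.7
position: [0.4552, -0.2061, 0.0092]
orientation: [2.111, 2.325, 0.001]
ft_force: [-1.5, 0.5, 7.9]
finger_gap: 0.428
grip_force: 30.0
time: 32.2
position: [0.4563, -0.2067, 0.1742]
orientation: [2.107, 2.32, 0.003]
ft_force: [0.0, 0.3, -0.3]
finger_gap: 0.417
grip_force: 30.0
time: 33.4
position: [0.4481, 0.3831, 0.1677]
orientation: [2.112, 2.326, -0.0]
ft_force: [0.1, -0.2, -0.3]
finger_gap: 0.426
grip_force: 30.0
t 33.4 gap 0.43 at [0.448 0.383 0.168] yaw 5.5 delta [ 0.001 -0.003 -0.083] turn 0.001
```

```bash
python3 -m pendant '0 -.003 -.04 0 0 0 0;0 0 -.043 0 0 0 0;0 0 0 0 0 0 0;0 0 0 0 0 0 .6;0 0 0 0 0 0 .6;0 0 0 0 0 0 .6;0 0 0 0 0 0 .6;0 0 .04 0 0 0 .6;0 0 .04 0 0 0 .5;0 0 .02 0 0 0 .4;0 0 0 0 0 0 .4'
python3 -c "
from h import *
d=snap('top');W=cloud(d);objs(d,W,.012,.07,(.4,.5,.33,.43),20);objs(d,W,.03,.06,(.35,.52,0,.3),5)
go(.4185,.212,.17,-17)"
```

```text
time: 34.5
position: [0.4497, 0.3787, 0.1895]
orientation: [2.111, 2.325, 0.009]
ft_force: [-0.2, 0.7, -0.8]
finger_gap: 0.414
grip_force: 0.0
271 c [450.3 378.5  41.4  52.2   5.6] zmed 0.0313
63 c [445.7 118.    8.9  43.9  14.6] zmed 0.039
64 c [457.4  44.9   8.4  41.9   7. ] zmed 0.0387
60 c [418.6 211.8  43.8   8.   72.3] zmed 0.0398
t 34.5 gap 0.40 at [0.449 0.378 0.187] yaw 5.5 delta [-0.031 -0.166 -0.017] turn -0.393
```

```bash
python3 -m pendant '-.0062 -.0332 0 0 0 -.0786 .4;-.0062 -.0332 0 0 0 -.0786 .4;-.0062 -.0332 0 0 0 -.0786 .4;-.0062 -.0332 0 0 0 -.0786 .4;-.0062 -.0332 0 0 0 -.0786 .4;0 0 0 0 0 0 .4;0 0 0 0 0 0 .4'
python3 -c "
from h import *
d=snap('wrist');objs(d,cloud(d),.03,.05,(.37,.52,0,.27),20)
go(.4185,.212,.015,-17)"
```

```text
time: 35.25
position: [0.4175, 0.2116, 0.1844]
orientation: [-2.526, -1.868, 0.001]
ft_force: [0.2, 0.8, -0.5]
finger_gap: 0.4
grip_force: 0.0
393 c [418.3 210.6  43.7   7.6  72.8] zmed 0.0398
t 35.3 gap 0.40 at [0.418 0.212 0.184] yaw -17.0 delta [ 0.001 -0.    -0.169] turn -0.000
```

```bash
python3 -m pendant '.001 0 -.04 0 0 0 .4;0 0 -.04 0 0 0 .4;0 0 -.04 0 0 0 .4;0 0 -.035 0 0 0 .4;0 0 -.012 0 0 0 .4;0 0 0 0 0 0 .4;0 0 0 0 0 0 0;0 0 0 0 0 0 0;0 0 0 0 0 0 0;0 0 0 0 0 0 0;0 0 0 0 0 0 0'
python3 -m pendant '0 0 .04 0 0 0 0;0 0 .04 0 0 0 0;0 0 .04 0 0 0 0;0 0 .04 0 0 0 0;0 0 0 0 0 0 0'
python3 -c "
from h import *
go(.434,-.418,.17,-4)"
```

```text
time: 36.4
position: [0.4191, 0.2122, 0.0189]
orientation: [2.525, 1.869, 0.002]
ft_force: [-0.5, 0.2, 6.8]
finger_gap: 0.087
grip_force: 30.0
time: 36.9
position: [0.4202, 0.2127, 0.1839]
orientation: [2.524, 1.868, 0.012]
ft_force: [-0.6, 0.5, -0.4]
finger_gap: 0.081
grip_force: 30.0
t 36.9 gap 0.08 at [0.42  0.213 0.184] yaw -17.0 delta [ 0.014 -0.631 -0.014] turn 0.227
```

```bash
python3 -m pendant '.001 -.0451 0 0 0 .0162 0;.001 -.0451 0 0 0 .0162 0;.001 -.0451 0 0 0 .0162 0;.001 -.0451 0 0 0 .0162 0;.001 -.0451 0 0 0 .0162 0;.001 -.0451 0 0 0 .0162 0;.001 -.0451 0 0 0 .0162 0;.001 -.0451 0 0 0 .0162 0;.001 -.0451 0 0 0 .0162 0;.001 -.0451 0 0 0 .0162 0;.001 -.0451 0 0 0 .0162 0;.001 -.0451 0 0 0 .0162 0'
python3 -m pendant '.001 -.0451 0 0 0 .0162 0;.001 -.0451 0 0 0 .0162 0;0 0 0 0 0 0 0;0 0 0 0 0 0 0'
python3 -c "
from h import *
go(.434,-.418,.03,-4)"
```

```text
time: 38.1
position: [0.4301, -0.3311, 0.1775]
orientation: [-2.332, -2.105, -0.0]
ft_force: [0.9, 0.1, -0.2]
finger_gap: 0.082
grip_force: 30.0
time: 38.5
position: [0.4322, -0.4197, 0.1769]
orientation: [-2.298, -2.14, -0.0]
ft_force: [0.6, 0.8, -0.1]
finger_gap: 0.088
grip_force: 30.0
t 38.5 gap 0.09 at [ 0.432 -0.42   0.177] yaw -4.1 delta [ 0.002  0.002 -0.147] turn 0.002
```

```bash
python3 -m pendant '.002 .002 -.04 0 0 0 0;0 0 -.04 0 0 0 0;0 0 -.04 0 0 0 0;0 0 -.028 0 0 0 0;0 0 0 0 0 0 0;0 0 0 0 0 0 .3;0 0 0 0 0 0 .3;0 0 0 0 0 0 .3;0 0 .03 0 0 0 .3;0 0 .04 0 0 0 .35;0 0 .04 0 0 0 .4;0 0 .04 0 0 0 .4'
python3 -c "
from h import *
d=snap('wrist');save(d,'w4.png');d=snap('top');W=cloud(d);objs(d,W,.03,.06,(.35,.52,0,.3),5)
go(.4458,.118,.17,14.6)"
```

```text
time: 39.7
position: [0.4346, -0.4173, 0.183]
orientation: [2.297, 2.141, 0.0]
ft_force: [-0.2, -0.7, 0.0]
finger_gap: 0.399
grip_force: 0.0
64 c [446.  118.3   9.1  43.8  15.1] zmed 0.0388
66 c [457.5  44.9   8.1  41.8   5.7] zmed 0.0389
t 39.8 gap 0.40 at [ 0.436 -0.419  0.188] yaw -4.0 delta [ 0.01   0.537 -0.018] turn 0.325
```

View pics/w4.png

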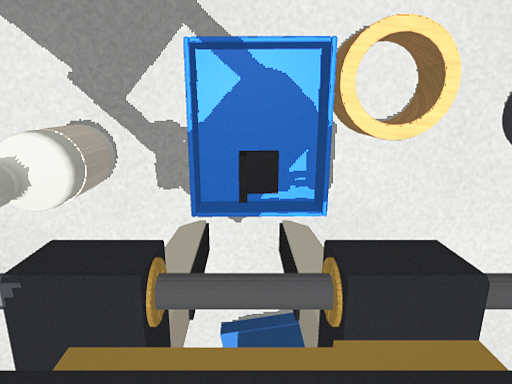

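The guard stands in the tray at (258,176), near its -y end, with the bottle and tape untouched. Next guard.

```bash
python3 -m pendant '.0008 .0447 0 0 0 .027 .4;.0008 .0447 0 0 0 .027 .4;.0008 .0447 0 0 0 .027 .4;.0008 .0447 0 0 0 .027 .4;.0008 .0447 0 0 0 .027 .4;.0008 .0447 0 0 0 .027 .4;.0008 .0447 0 0 0 .027 .4;.0008 .0447 0 0 0 .027 .4;.0008 .0447 0 0 0 .027 .4;.0008 .0447 0 0 0 .027 .4;.0008 .0447 0 0 0 .027 .4;.0008 .0447 0 0 0 .027 .4'
python3 -m pendant '0 0 0 0 0 0 .4;0 0 0 0 0 0 .4'
python3 -c "
from h import *
d=snap('wrist');objs(d,cloud(d),.03,.05,(.37,.52,0,.27),20)
go(.4458,.118,.017,14.6)"
```

```text
time: 41.0
position: [0.4439, 0.1209, 0.1807]
orientation: [1.92, 2.485, 0.002]
ft_force: [0.6, 0.1, -0.1]
finger_gap: 0.399
grip_force: 0.0
time: 41.2
position: [0.4441, 0.1198, 0.1803]
orientation: [1.919, 2.487, 0.0]
ft_force: [0.4, 1.0, -0.9]
finger_gap: 0.401
grip_force: 0.0
423 c [445.4 116.7   7.6  43.8  14.7] zmed 0.0396
341 c [457.5  44.9   8.   40.6   6. ] zmed 0.0395
t 41.2 gap 0.40 at [0.444 0.119 0.18 ] yaw 14.6 delta [ 0.002 -0.001 -0.163] turn 0.000
```

```bash
python3 -m pendant '.002 -.001 -.04 0 0 0 .4;0 0 -.04 0 0 0 .4;0 0 -.04 0 0 0 .4;0 0 -.03 0 0 0 .4;0 0 -.013 0 0 0 .4;0 0 0 0 0 0 .4;0 0 0 0 0 0 0;0 0 0 0 0 0 0;0 0 0 0 0 0 0;0 0 0 0 0 0 0;0 0 0 0 0 0 0'
python3 -m pendant '0 0 .04 0 0 0 0;0 0 .04 0 0 0 0;0 0 .04 0 0 0 0;0 0 .04 0 0 0 0;0 0 0 0 0 0 0'
python3 -m pendant '-.0006 -.0443 0 0 0 -.0325 0;-.0006 -.0443 0 0 0 -.0325 0;-.0006 -.0443 0 0 0 -.0325 0;-.0006 -.0443 0 0 0 -.0325 0;-.0006 -.0443 0 0 0 -.0325 0;-.0006 -.0443 0 0 0 -.0325 0;-.0006 -.0443 0 0 0 -.0325 0;-.0006 -.0443 0 0 0 -.0325 0;-.0006 -.0443 0 0 0 -.0325 0;-.0006 -.0443 0 0 0 -.0325 0;0 0 0 0 0 0 0;0 0 0 0 0 0 0'
python3 -c "
from h import *
go(.44,-.325,.03,-4)"
```

```text
time: 42.35
position: [0.4466, 0.1181, 0.0178]
orientation: [1.921, 2.485, 0.001]
ft_force: [-0.7, -0.0, 6.0]
finger_gap: 0.083
grip_force: 30.0
time: 42.85
position: [0.4479, 0.1184, 0.1828]
orientation: [1.919, 2.481, 0.009]
ft_force: [0.3, 0.2, -1.4]
finger_gap: 0.084
grip_force: 30.0
time: 44.05
position: [0.4399, -0.3254, 0.1761]
orientation: [-2.299, -2.139, 0.0]
ft_force: [0.1, -0.1, -0.3]
finger_gap: 0.082
grip_force: 30.0
t 44.0 gap 0.08 at [ 0.44  -0.325  0.176] yaw -4.1 delta [ 0.     0.    -0.146] turn 0.002
```

```bash
python3 -m pendant '0 0 -.04 0 0 0 0;0 0 -.04 0 0 0 0;0 0 -.04 0 0 0 0;0 0 -.028 0 0 0 0;0 0 0 0 0 0 0;0 0 0 0 0 0 .3;0 0 0 0 0 0 .3;0 0 0 0 0 0 .3;0 0 .03 0 0 0 .3;0 0 .04 0 0 0 .35;0 0 .04 0 0 0 .4;0 0 .04 0 0 0 .4'
python3 -m pendant '.0018 .0411 0 0 0 .019 .4;.0018 .0411 0 0 0 .019 .4;.0018 .0411 0 0 0 .019 .4;.0018 .0411 0 0 0 .019 .4;.0018 .0411 0 0 0 .019 .4;.0018 .0411 0 0 0 .019 .4;.0018 .0411 0 0 0 .019 .4;.0018 .0411 0 0 0 .019 .4;.0018 .0411 0 0 0 .019 .4;0 0 0 0 0 0 .4;0 0 0 0 0 0 .4'
python3 -c "
from h import *
d=snap('wrist');objs(d,cloud(d),.03,.05,(.37,.52,0,.27),20)
go(.4575,.045,.017,5.8)"
```

```text
time: 45.25
position: [0.4402, -0.3249, 0.182]
orientation: [2.298, 2.14, 0.0]
ft_force: [0.9, -0.4, -0.7]
finger_gap: 0.396
grip_force: 0.0
time: 46.35
position: [0.4565, 0.0456, 0.18]
orientation: [2.104, 2.331, 0.001]
ft_force: [-0.1, 0.0, -0.1]
finger_gap: 0.398
grip_force: 0.0
376 c [457.8  43.2   6.7  43.4   6. ] zmed 0.0397
t 46.4 gap 0.40 at [0.457 0.045 0.18 ] yaw 5.8 delta [ 0.001  0.    -0.163] turn 0.001
```

```bash
python3 -m pendant '.001 -.001 -.04 0 0 0 .4;0 0 -.04 0 0 0 .4;0 0 -.04 0 0 0 .4;0 0 -.03 0 0 0 .4;0 0 -.013 0 0 0 .4;0 0 0 0 0 0 .4;0 0 0 0 0 0 0;0 0 0 0 0 0 0;0 0 0 0 0 0 0;0 0 0 0 0 0 0;0 0 0 0 0 0 0'
python3 -m pendant '0 0 .04 0 0 0 0;0 0 .04 0 0 0 0;0 0 .04 0 0 0 0;0 0 .04 0 0 0 0;0 0 0 0 0 0 0'
python3 -m pendant '-.0021 -.0416 0 0 0 -.0172 0;-.0021 -.0416 0 0 0 -.0172 0;-.0021 -.0416 0 0 0 -.0172 0;-.0021 -.0416 0 0 0 -.0172 0;-.0021 -.0416 0 0 0 -.0172 0;-.0021 -.0416 0 0 0 -.0172 0;-.0021 -.0416 0 0 0 -.0172 0;-.0021 -.0416 0 0 0 -.0172 0;-.0021 -.0416 0 0 0 -.0172 0;-.0021 -.0416 0 0 0 -.0172 0;0 0 0 0 0 0 0;0 0 0 0 0 0 0'
python3 -c "
from h import *
go(.437,-.371,.03,-4)
for c in('wrist','top'):
  d=snap(c);objs(d,cloud(d),.03,.06,(.4,.5,-.435,-.305),10);objs(d,cloud(d),.009,.025,(.4,.5,-.435,-.305),30)
save(d,'t5.png')"
```

```text
time: 47.5
position: [0.4579, 0.044, 0.0168]
orientation: [2.107, 2.329, 0.001]
ft_force: [0.0, -0.2, 6.1]
finger_gap: 0.081
grip_force: 30.0
time: 48.0
position: [0.4591, 0.044, 0.1818]
orientation: [2.104, 2.326, 0.008]
ft_force: [0.7, 0.3, -1.0]
finger_gap: 0.079
grip_force: 30.0
time: 49.2
position: [0.4361, -0.3724, 0.1751]
orientation: [-2.3, -2.138, -0.0]
ft_force: [-0.3, 1.4, 0.0]
finger_gap: 0.082
grip_force: 30.0
t 49.2 gap 0.08 at [ 0.436 -0.372  0.175] yaw -4.2 delta [ 0.001  0.001 -0.145] turn 0.003
450 c [ 439.2 -325.7   41.4    7.9   86. ] zmed 0.0447
1481 c [ 459.3 -325.7   43.6   31.7   86.1] zmed 0.0127
57 c [ 439.8 -322.3   34.8    8.5   85.8] zmed 0.0438
137 c [ 464.8 -326.    39.7   28.    88.8] zmed 0.0125
```

```bash
python3 -m pendant '.001 .001 -.04 0 0 0 0;0 0 -.04 0 0 0 0;0 0 -.035 0 0 0 0;0 0 -.015 0 0 0 0;0 0 -.01 0 0 0 0;0 0 -.005 0 0 0 0;0 0 0 0 0 0 0'
python3 -c "
from h import *
s=readout.observe();print(s['position'],s['ft_force'])"
```

```text
time: 50.0
position: [0.4379, -0.3712, 0.0319]
orientation: [2.299, 2.14, 0.0]
ft_force: [-0.9, 0.1, -0.7]
finger_gap: 0.079
grip_force: 30.0
[ 0.43789161 -0.37118408  0.03187941] [-0.90371089  0.11021567 -0.67059121]
```

```bash
python3 -m pendant '0 0 -.007 0 0 0 0;0 0 0 0 0 0 0;0 0 0 0 0 0 .3;0 0 0 0 0 0 .3;0 0 0 0 0 0 .3;0 0 .03 0 0 0 .3;0 0 .04 0 0 0 .35;0 0 .04 0 0 0 .4;0 0 .05 0 0 0 .4;0 0 .02 0 0 0 .4'
python3 -m pendant '-.005 .04 0 0 0 0 .4;-.005 .04 0 0 0 0 .4;-.005 .04 0 0 0 0 .4;-.005 .04 0 0 0 0 .4;-.005 .04 0 0 0 0 .4;-.005 .04 0 0 0 0 .4;-.005 .04 0 0 0 0 .4;-.005 .04 0 0 0 0 .4;-.005 .04 0 0 0 0 .4;-.005 .04 0 0 0 0 .4;-.005 .04 0 0 0 0 .4;0 0 0 0 0 0 .4'
python3 - <<'E'
from h import *
d=snap('top');save(d,'t6.png');W=cloud(d)
for n,b in(('tray',(.38,.53,-.455,-.29)),('bin',(.4,.5,.33,.43)),('tub',(.56,.66,.3,.4)),('table',(.36,.53,-.27,.3))):
  print(n);objs(d,W,.009,.042 if n=='tray' else .08,b,20)
try: pot(d)
except Exception: print('x')
for t in('tape','bottle'):
  for m in nets.silhouettes('top',t)[:2]:
    w=W[m['region']];print(t,m['p'],np.round(np.nanmedian(w,0),3))
E
```

```text
time: 51.0
position: [0.4381, -0.3717, 0.2095]
orientation: [2.296, 2.137, 0.001]
ft_force: [0.5, 0.2, -0.1]
finger_gap: 0.399
grip_force: 0.0
time: 52.2
position: [0.3817, 0.0725, 0.2045]
orientation: [-2.294, -2.146, -0.002]
ft_force: [0.3, -0.3, -1.4]
finger_gap: 0.403
grip_force: 0.0
tray
1201 c [ 460.5 -371.9  163.2  133.4   83.7] zmed 0.0182
131 c [ 389.2 -367.6  155.     4.7   86.5] zmed 0.0274
bin
389 c [453.7 382.3  49.8  59.1   4.6] zmed 0.0305
tub
116 c [652.6 393.3  16.2  31.4  42.8] zmed 0.0322
30 c [657.1 308.9  21.    9.3  53.1] zmed 0.0293
398 c [600.  354.1  35.4  62.6  27.2] zmed 0.0649
38 c [571.  393.3  21.6  13.    7.6] zmed 0.0344
table
pot lid 1047 [ 0.6397 -0.1046] r 50.7 lidz 0.0874 handle 106 [ 566.2 -141.7   44.3   16.4   24.4] dir 26.6 hz 0.0733
tape 0.88 [ 0.574 -0.338  0.045]
tape 0.74 [0.453 0.392 0.03 ]
bottle 0.89 [ 0.27  -0.372  0.1  ]
bottle 0.49 [0.608 0.335 0.051]
```

View pics/t6.png

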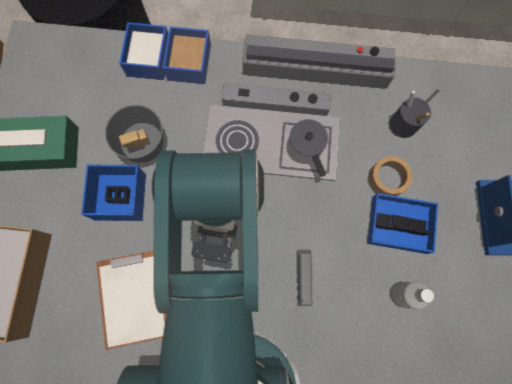

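Everything is in place: pot (310,140), buckles (117,195), guards (402,224), and stacked offcuts (133,140). I need to check the height of the offcut stack, since a piece may be standing on others.

```bash
python3 - <<'E'
from h import *
for c in('top','side'):
  d=snap(c);W=cloud(d)
  w=W.reshape(-1,3);h=np.hypot(w[:,0]-.609,w[:,1]-.348);w=w[(h<.05)&(w[:,2]>.02)]
  print(c,len(w),np.percentile(w[:,2],[5,25,50,75,90,99,100]).round(3))
  if c=='top':
    print(np.histogram(w[:,2],bins=np.arange(.02,.12,.005)))
    cv2.imwrite('pics/tub.png',cv2.resize(d['image'][95:175,95:180],None,fx=6,fy=6,interpolation=cv2.INTER_CUBIC)[:,:,::-1])
E
```

```text
top 373 [0.026 0.053 0.072 0.077 0.078 0.081 0.083]
(array([ 15,  10,  14,  10,   7,  14,  50,  29,  15,  15,  42, 141,  11,
         0,   0,   0,   0,   0,   0]), array([0.02 , 0.025, 0.03 , 0.035, 0.04 , 0.045, 0.05 , 0.055, 0.06 ,
       0.065, 0.07 , 0.075, 0.08 , 0.085, 0.09 , 0.095, 0.1  , 0.105,
       0.11 , 0.115]))
side 317 [0.053 0.066 0.076 0.078 0.079 0.08  0.08 ]
```

View pics/tub.png

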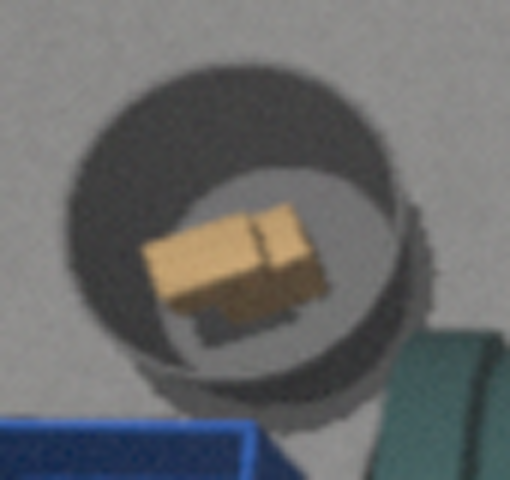

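```bash
python3 - <<'E'
from h import *
d=snap('top');W=cloud(d);g=d['image'].max(2)<60
m=g&(W[...,0]>.4)&(W[...,0]<.51)&(W[...,1]>-.445)&(W[...,1]<-.3)
w=W[m];print(m.sum(),w.min(0).round(3),w.max(0).round(3),np.histogram(w[:,2],bins=np.arange(0,.08,.01))[0])
if w[:,2].max()<.06:
    pot(d); print(r.job_done())
E
```

```text
642 [ 0.429 -0.436  0.005] [ 0.472 -0.301  0.05 ] [ 58 324  36  51 173   0   0]
pot lid 1045 [ 0.6401 -0.1043] r 50.4 lidz 0.0876 handle 108 [ 566.2 -141.9   45.4   16.3   28. ] dir 27.9 hz 0.0735
the job is handed in; nothing more can be done
None
```

I handed the job in at about 52 s of robot time; the last camera checks showed the three offcuts in the tub, the pot about 2–4 mm from the rest-mark centre, both buckles in the deep bin, all three guards in the low tray, and the tape and bottle unmoved, but the hand-in returned no verdict.

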